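# Close-pack hexagonal specimen jars in a bench tray

### The arm

A 6-joint arm with a two-finger parallel gripper is mounted at the origin on the work surface. World frame = base frame: x ahead of the robot, y to its left, z up, the work surface at z = 0. Lengths are in m, angles in rad, forces in N, time in s.
With the tool pointing down it reaches from about 0.3 to 0.875 m from the base axis. Payload 6.4 kg.
Tool frame: the origin (TCP) lies midway between the tips of the shut fingers; the grasp point (between the pads) lies 19 mm behind it; z points along the fingers, y is the line along which they close (so a half turn about z gives the same grasp; the last joint's range is limited). The gripper opens to 85 mm and grips with 20 to 120 N. Pads are 22 mm wide; open, the fingers measure 114 mm over their backs; the gripper's body (76 mm by 85 mm) begins 54 mm behind the grasp point. The pads swing forward as they close: fully open they stand 13 mm farther back than shut.
Start: joints at [-1.464, 0.181, 1.607, -0, 1.354, -0.206], TCP at [0.177, -0.547, 0.231] pointing down, gripper open.
Joint ranges: [-2.99, 2.99], [-0.89, 2.07], [0.3, 2.58], [-1.14, 4.28], [0, 2.63], [-3.12, 3.12]. Speed limits (rad/s): [2.57, 2.57, 3.01, 3.14, 3.14, 3.14].

### API

Orientations are given as a unit quaternion [w, x, y, z].
In Python, from bench import status, camera, ctrl gives the robot as it stands. The module is installed in compiled form; this text tells all that it offers.
- The arm moves only by the shell command python3 -m handwheel 'ROWS'. ROWS is JSON, a list that holds one entry, the list of rows, each a list of 7 numbers: the opening, from -1 (shut) to 1 (fully open), then the shift along the tool's x, y, z in cm, then the turn, a rotation vector about the tool's x, y, z in degrees. A call has 1 to 10 rows; each row is the pose to reach, as a shift and turn from the pose commanded when the call began, along the tool's axes at that moment; what a row does not reach only later rows make up. A row lasts 1/8 s, in which the tool goes at most 62.5 mm and 10.7 degrees, less where a joint would pass 70% of its speed; a pose out of reach is approached as far as the arm can. A call with a gripper value outside its range is refused whole. The fingers move at their own pace and stop on an object; the grip force is fixed at half the most. Time passes only in rows, so rows that repeat a pose let the fingers close. It gives the time, the measured TCP pose, the force, the opening and the grip force at its end, in the units of the state.
- status.get_obs(): the state, without advancing time (a new reading comes with each control period).
- camera(name): name is "scene" or "side" or "wrist"; returns a dict with "frame" (384x512x3 uint8, blue, green, red), "depth" (384x512 float32, m along the optical axis (not along the pixel's ray), 0 where there is no reading), "fx", "fy", "cx", "cy" (pixels), "extrinsics" (4x4, takes a point from camera to world coordinates); the wrist camera has in their place "hand_eye" (4x4, takes a point from camera to tool coordinates, whose origin is the TCP and whose axes are the flange's). Camera axes: x right, y down, z forward; pixel columns grow to the right and rows downward; lengths in m; the calibration is good to about 2 mm. A picture is of the moment at which its call begins: read the wrist's pose just before it.
- ctrl.hand_in(): hands the job in; it is judged then, once.
The state is a dict: "time_s": time; "q": joint angles; "dq": joint speeds; "joint_efforts": joint torques, N m; "eef_pos": TCP position; "eef_rot": TCP orientation; "wrist_force": force on the tool from outside, world axes, zero at the start; "torque": the same for the moment, N m; "opening": opening from 0.0 (shut) to 1.0 (fully open); "grasp_force": force on a finger pad.
Only numpy, scipy, OpenCV 4.12 (cv2) and the standard library are available. Lean on these libraries where they do the work, as an engineer would, in place of code of your own. Each camera call takes 0.05 s, during which the arm holds its last target. There are 200 camera calls.

### The job

Close up the hexagonal jars in the steel tray's far left corner (as the robot sees it), flat faces touching and no gaps: three in a row along the far wall, the first with a flat against the left end wall, and the other two nested in the hollows in front of that row. Slide the four jars that are already in the tray without lifting them; the fifth stands on the bench: pick it up, set it down upright in the tray without dropping it, and slide it home as well. Tip no jar over, leave the dropper bottle, cup and slide box where they are, and let go of everything.

Things in the scene. Friction and masses are not known exactly. Their poses are not given: they have to be found in the camera images.
- tray: Fixed open steel tray, inside 200 mm (x) by 250 mm (y), floor 3 mm and walls 3 mm thick, wall tops 24 mm above the bench. Origin: centre of its underside; its x axis points to the far wall (away from the robot, within 0.2 rad), its y axis to the left end wall; inner faces of those walls at x = +100 mm, y = +125 mm.
- jar_1: Hexagonal amber glass jar, 46 mm across flats, 53 across corners; body 39 mm high, then a round black lid 39 mm wide, fast, to 55 mm; about 110 g. Origin: centre of its underside; its x axis points to a corner (the flats' normals at 30, 90, 150 degrees from x). Stands in the tray, slides easily. Of jar_1 to jar_4, in no fixed order, three stand spaced along the far wall, a few mm off it, turned up to 11 degrees, and one nearer the robot.
- jar_2: Same kind of jar as jar_1 (46 mm across flats, origin and axes alike). Stands in the tray, slides easily. Of jar_1 to jar_4, in no fixed order, three stand spaced along the far wall, a few mm off it, turned up to 11 degrees, and one nearer the robot.
- jar_3: Same kind of jar as jar_1 (46 mm across flats, origin and axes alike). Stands in the tray, slides easily. Of jar_1 to jar_4, in no fixed order, three stand spaced along the far wall, a few mm off it, turned up to 11 degrees, and one nearer the robot.
- jar_4: Same kind of jar as jar_1 (46 mm across flats, origin and axes alike). Stands in the tray, slides easily. Of jar_1 to jar_4, in no fixed order, three stand spaced along the far wall, a few mm off it, turned up to 11 degrees, and one nearer the robot.
- jar_5: Hexagonal amber glass jar, 46 mm across flats, 53 across corners; body 39 mm high, then a round black lid 39 mm wide, fast, to 55 mm; about 110 g. Origin: centre of its underside; its x axis points to a corner (the flats' normals at 30, 90, 150 degrees from x). The fifth jar, on the bench outside the tray, to its left or right, turned any way.
- nest_1 (a point): Point on the tray's floor where the middle of the underside of a jar belongs in the finished pack (any jar may take any place): row along the far wall, first, flat against the left end wall and a corner against the far wall.
- nest_2 (a point): Point on the tray's floor where the middle of the underside of a jar belongs in the finished pack (any jar may take any place): row along the far wall, second.
- nest_3 (a point): Point on the tray's floor where the middle of the underside of a jar belongs in the finished pack (any jar may take any place): row along the far wall, third.
- nest_4 (a point): Point on the tray's floor where the middle of the underside of a jar belongs in the finished pack (any jar may take any place): front row, in the hollow between the first and second jar of the far row.
- nest_5 (a point): Point on the tray's floor where the middle of the underside of a jar belongs in the finished pack (any jar may take any place): front row, in the hollow between the second and third jar of the far row.
- oil_bottle: Bystander: amber dropper bottle, 34 mm in diameter, 75 mm high, white cap, on the bench beside the tray. Origin: centre of its underside.
- cup: Bystander: white open specimen cup, 54 mm across the rim, 55 mm high, on the bench beside the tray. Origin: centre of its underside.
- slide_box: Bystander: flat grey slide box, 87 by 102 by 34 mm, on the bench left of the tray. Origin: centre of its underside.
Mind the look-alikes: they are no part of the job. What is shaped like the jar_5 but blue or pink is not meant.

How it is judged:
By the outcome, as a careful person would: the job done as asked, in the order asked, and still so for the second after the job is handed in, with the robot touching nothing.
It also fails if it takes over 72 s, if anything falls off the work surface, if the arm or the gripper's body presses on something with over 40 N, if the wrist force passes 120 N, or if a joint passes its speed limit or range.

## Working session

There is one attempt and no reset: what is moved stays moved. The work goes in short steps, Python scripts to look and compute and a shell command to move; the robot and the scene stay as the last step left them, time stands still between calls to the robot, and variables do not carry over. Pictures are saved under pics/ and viewed, at most 10 in all, crops included, and the job is handed in when it is done.

```bash
mkdir -p pics; cat > h.py <<'E'
import numpy as np, cv2
from bench import status, camera, ctrl
from scipy.spatial.transform import Rotation as R
def T():
    s=status.get_obs(); M=np.eye(4); q=s['eef_rot']; M[:3,:3]=R.from_quat([q[1],q[2],q[3],q[0]]).as_matrix(); M[:3,3]=s['eef_pos']; return M
def cap(n):
    t=T(); c=camera(n); c['E']=c['extrinsics'] if 'extrinsics' in c else t@c['hand_eye']; return c
def cloud(c):
    v,u=np.mgrid[:384,:512]; d=c['depth']
    P=np.stack([(u-c['cx'])/c['fx']*d,(v-c['cy'])/c['fy']*d,d],-1)
    W=P@np.array(c['E'])[:3,:3].T+np.array(c['E'])[:3,3]; W[d<=0]=np.nan; return W
E
python3 - <<'E'
from h import *
s=status.get_obs(); print(s); print(T().round(3))
a=[]
for n in ['scene','side']:
    c=cap(n); a.append(c['frame']); print(n,np.array(c['E']).round(3).tolist(),c['fx']); np.savez('pics/'+n,W=cloud(c),f=c['frame'])
cv2.imwrite('pics/a.png',cv2.resize(a[0],(800,600))); cv2.imwrite('pics/b.png',a[1])
E
```

```text
{'time_s': 0.0, 'q': array([-1.46427702e+00,  1.81522274e-01,  1.60802663e+00, -8.49461922e-06,
        1.35379980e+00, -2.06301616e-01]), 'dq': array([-0.00170848, -0.00113654,  0.00119295, -0.00123331, -0.00093668,
        0.0008266 ]), 'joint_efforts': array([-2.87659605e-04, -4.44876945e+01, -3.51328003e+01, -2.44262246e-04,
        9.19410522e-03, -2.10902613e-05]), 'eef_pos': array([ 0.176905  , -0.54652072,  0.23038571]), 'eef_rot': array([-8.77140372e-04,  9.87792277e-01,  1.55774343e-01,  3.96458266e-05]), 'wrist_force': array([-0.62704552,  0.39221152,  0.43354253]), 'torque': array([0.02397708, 0.01289497, 0.02143202]), 'grasp_force': 0.0, 'opening': 0.9957963243285762}
[[ 0.951  0.308 -0.     0.177]
 [ 0.308 -0.951  0.002 -0.547]
 [ 0.    -0.002 -1.     0.23 ]
 [ 0.     0.     0.     1.   ]]
scene [[0.077, 0.571, -0.818, 1.297], [0.997, -0.045, 0.063, -0.09], [-0.001, -0.82, -0.572, 0.553], [0.0, 0.0, 0.0, 1.0]] 361.39853818499444
side [[0.999, -0.041, 0.029, 0.535], [-0.048, -0.568, 0.822, -0.835], [-0.017, -0.822, -0.569, 0.588], [0.0, 0.0, 0.0, 1.0]] 354.7953426221249
```

View pics/a.png

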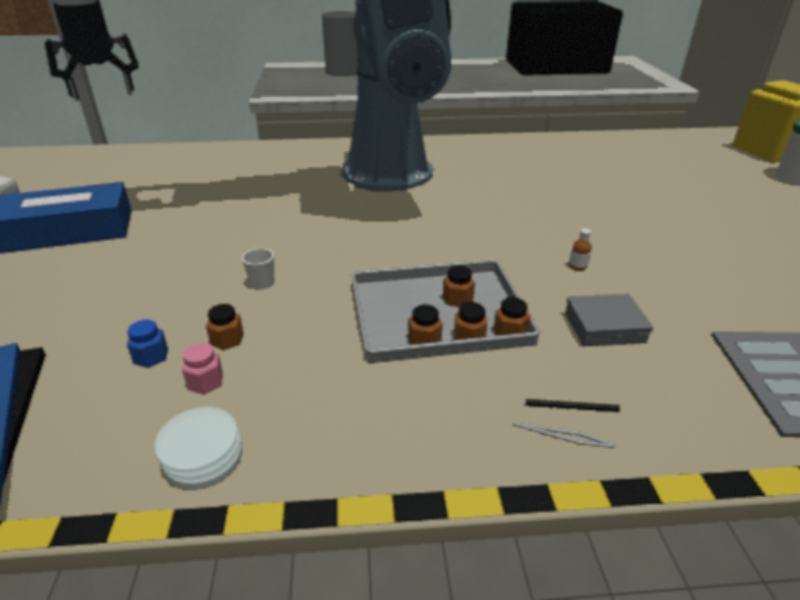

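View pics/b.png

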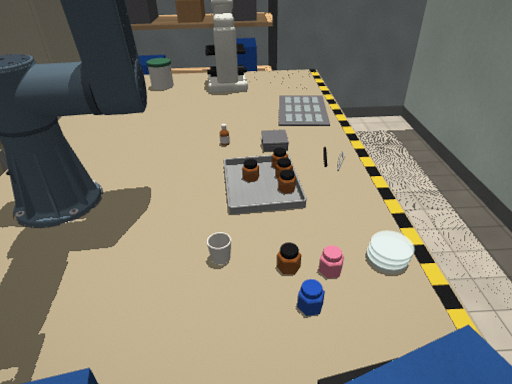

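The scene camera looks back at the robot, so the robot's left is on the right of the picture.
- **Tray:** corners are near (355,270), (497,265), (535,340) and (368,353). The four jars are at (459,285), (425,322), (471,318) and (513,314).
- **Jar_5 candidates:** amber (224,326), blue (147,342) and pink (202,368). The amber one with the black lid fits the description.

Next I'll measure from depth and enlarge a crop to confirm.

```bash
python3 - <<'E'
from h import *
for n in ['scene','side']:
    z=np.load(f'pics/{n}.npz'); W=z['W']; f=z['f'].astype(int)
    # lids
    m=((W[...,2]>.049)&(W[...,2]<.06)&(f.max(-1)<70)&(W[...,0]>.3)&(W[...,0]<.9)&(abs(W[...,1])<.5)).astype(np.uint8)
    k,l,st,ce=cv2.connectedComponentsWithStats(m)
    for i in range(1,k):
        if st[i,4]>15:
            P=W[l==i]; print(n,'lid',ce[i].round(),st[i,4],np.median(P,0).round(4),((P.min(0)+P.max(0))/2).round(4))
    m=((W[...,2]>.019)&(W[...,2]<.027)&(abs(W[...,0]-.55)<.2)&(abs(W[...,1]+.03)<.2)&(f.max(-1)-f.min(-1)<35))
    P=W[m][:,:2].astype(np.float32); r=cv2.minAreaRect(P); print(n,'tray',r,cv2.boxPoints(r).round(3).tolist())
f=np.load('pics/scene.npz')['f']; cv2.imwrite('pics/c.png',np.hstack([cv2.resize(f[190:255,75:165],(360,260),interpolation=2),cv2.resize(f[160:240,215:355],(440,260),interpolation=2)]))
E
```

```text
scene lid [294. 175.] 144 [0.5518 0.0751 0.0577] [0.5463 0.0759 0.0547]
scene lid [328. 196.] 166 [0.6457 0.1398 0.0576] [0.6403 0.141  0.0546]
scene lid [301. 199.] 175 [0.6524 0.0754 0.0575] [0.6464 0.0763 0.0544]
scene lid [141. 200.] 146 [ 0.6235 -0.288   0.0548] [ 0.6207 -0.2883  0.0531]
scene lid [272. 201.] 175 [0.6541 0.0074 0.0576] [0.65   0.0082 0.0545]
scene tray ((0.5759572386741638, 0.03958792984485626), (0.2166985124349594, 0.26103535294532776), 4.555727005004883) [[0.4580000042915344, 0.16099999845027924], [0.4779999852180481, -0.0989999994635582], [0.6940000057220459, -0.0820000022649765], [0.6740000247955322, 0.17800000309944153]]
side lid [279. 151.] 81 [0.6375 0.1348 0.0574] [0.6363 0.144  0.0548]
side lid [250. 163.] 96 [0.5432 0.0704 0.0579] [0.542  0.0763 0.0545]
side lid [283. 162.] 92 [0.6428 0.0694 0.0578] [0.6433 0.0762 0.0545]
side lid [287. 174.] 107 [0.6439 0.0009 0.0579] [0.6443 0.0077 0.0545]
side lid [289. 250.] 198 [ 0.6149 -0.2938  0.0555] [ 0.6152 -0.2901  0.0535]
side tray ((0.5753227472305298, -0.029965728521347046), (0.22662092745304108, 0.3995972275733948), 0.1183164045214653) [[0.4620000123977661, 0.17000000178813934], [0.4620000123977661, -0.23000000417232513], [0.6890000104904175, -0.23000000417232513], [0.6880000233650208, 0.17000000178813934]]
```

View pics/c.png

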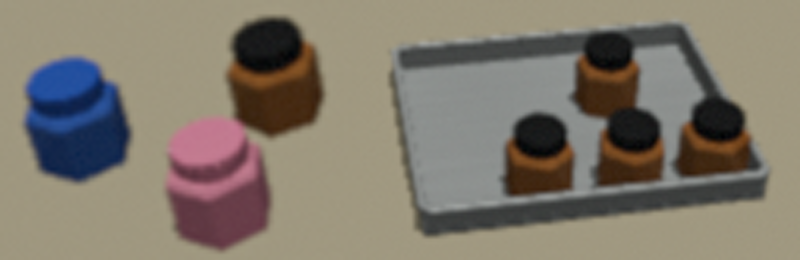

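The crop confirms the amber jar at scene pixel (224,326) of the 800-px picture. It lies at about (0.618,-0.289) in the world and is the only amber one outside the tray. Now I'll move over the tray with the tool's y axis along tray x.

```bash
python3 -m handwheel '[[[1,53.5,-44.3,-15,0,0,-76.6],[1,53.5,-44.3,-15,0,0,-76.6],[1,53.5,-44.3,-15,0,0,-76.6],[1,53.5,-44.3,-15,0,0,-76.6],[1,53.5,-44.3,-15,0,0,-76.6],[1,53.5,-44.3,-15,0,0,-76.6],[1,53.5,-44.3,-15,0,0,-76.6],[1,53.5,-44.3,-15,0,0,-76.6],[1,53.5,-44.3,-15,0,0,-76.6],[1,53.5,-44.3,-15,0,0,-76.6]]]'
python3 - <<'E'
from h import *
print(T().round(4).tolist())
E
```

```text
time_s: 1.35
eef_pos: [0.5054, -0.0296, 0.3635]
eef_rot: [0.0, 0.679, 0.734, -0.0]
wrist_force: [0.5, -1.3, 0.2]
opening: 1.003
grasp_force: 0.0
[[-0.079, 0.9969, -0.0, 0.5054], [0.9969, 0.079, -0.0002, -0.0296], [-0.0002, -0.0, -1.0, 0.3635], [0.0, 0.0, 0.0, 1.0]]
```

```bash
python3 -m handwheel '[[[1,6,6,0,0,0,0],[1,6,6,0,0,0,0],[1,6,6,0,0,0,0]]]'
python3 - <<'E'
from h import *
c=cap('wrist'); print(np.array(c['hand_eye']).round(3).tolist(),c['fx']); W=cloud(c); np.savez('pics/w1',W=W,f=c['frame'],E=c['E'],K=[c['fx'],c['cx'],c['cy']])
cv2.imwrite('pics/d.png',cv2.resize(c['frame'],(800,600)))
E
```

```text
time_s: 1.72
eef_pos: [0.5599, 0.0338, 0.3622]
eef_rot: [-0.001, 0.678, 0.735, -0.001]
wrist_force: [-0.2, -0.1, 0.2]
opening: 1.002
grasp_force: 0.0
[[-0.001, -0.957, -0.292, 0.076], [1.0, -0.0, -0.001, -0.0], [0.001, -0.292, 0.957, -0.143], [0.0, 0.0, 0.0, 1.0]] 318.5438657356622
```

View pics/d.png

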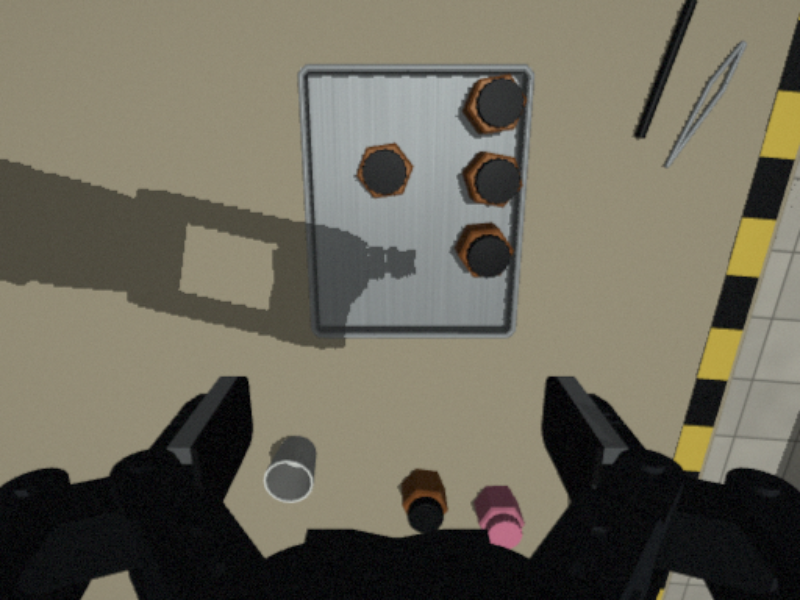

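The wrist view shows image up as tray left and image right as far. The tray spans (300,66) to (530,335). The far jars are at (500,103), (492,180) and (487,252), the near jar is at (385,170), and jar_5 is at (425,500). Next I'll fit the tray and the hexagons.

```bash
cat > fit.py <<'E'
from h import *
from scipy.optimize import least_squares
def tray(W,f):
    m=((W[...,2]>.018)&(W[...,2]<.029)&(abs(W[...,0]-.575)<.13)&(abs(W[...,1]-.04)<.16)&(f.max(-1).astype(int)-f.min(-1)<40))
    P=W[m][:,:2]; h=cv2.convexHull(P.astype(np.float32))
    return cv2.minAreaRect(h)
def jar(W,f,g,z0=.003):
    d=np.hypot(W[...,0]-g[0],W[...,1]-g[1]); f=f.astype(int)
    L=(d<.03)&(abs(W[...,2]-z0-.055)<.006)&(f.max(-1)<75)
    cl=cv2.minEnclosingCircle(W[L][:,:2].astype(np.float32))
    B=(d<.036)&(abs(W[...,2]-z0-.038)<.004)&(f[...,2]-f[...,0]>30)
    h=cv2.convexHull(W[B][:,:2].astype(np.float32))[:,0]
    best=None
    for y0 in np.radians([0,15,30,45]):
        def r(p):
            n=np.radians(np.arange(6)*60+30)+p[2]; return ((h-p[:2])@np.array([np.cos(n),np.sin(n)])).max(1)-.0225
        s=least_squares(r,[*cl[0],y0],x_scale=[.01,.01,.2],loss='soft_l1',f_scale=.001)
        if best is None or s.cost<best.cost: best=s
    return np.array(cl[0]),cl[1],best.x[:2],(np.degrees(best.x[2])+30)%60-30,best.cost*1e6,B.sum()
E
python3 - <<'E'
from fit import *
z=np.load('pics/w1.npz'); W=z['W'];f=z['f']
t=tray(W,f); print(t, cv2.boxPoints(t).round(4).tolist())
for g,z0 in [((.64,.141),.003),((.646,.076),.003),((.647,.008),.003),((.545,.076),.003),((.618,-.289),0)]:
    try: print(*[np.round(a,4) for a in jar(W,f,g,z0)])
    except Exception as e: print(g,e)
E
```

```text
((0.5744098424911499, 0.042526744306087494), (0.21228183805942535, 0.26209020614624023), 4.52779483795166) [[0.45829999446868896, 0.1648000031709671], [0.4788999855518341, -0.09650000184774399], [0.6905999779701233, -0.07970000058412552], [0.6699000000953674, 0.18150000274181366]]
[0.6369 0.1443] 0.0201 [0.6369 0.1443] 12.9161 1.5496 252
[0.6439 0.0795] 0.0203 [0.6438 0.0801] -5.6539 1.937 220
[0.6448 0.0118] 0.0202 [0.6448 0.0119] 8.2857 2.3277 194
[0.5431 0.0796] 0.02 [0.5433 0.0799] 11.6048 1.16 236
[ 0.6156 -0.2859] 0.0196 [ 0.6148 -0.2859] -1.8482 1.485 180
```

```bash
python3 -m handwheel '[[[0.4,10.4,8.5,5,0,0,-8.4],[0.4,10.4,8.5,10,0,0,-8.4],[0.4,10.4,8.5,15,0,0,-8.4],[0.4,10.4,8.5,20,0,0,-8.4],[0.4,10.4,8.5,25,0,0,-8.4],[0.4,10.4,8.5,29,0,0,-8.4],[0.4,10.4,8.5,31.7,0,0,-8.4],[0.4,10.4,8.5,31.7,0,0,-8.4],[0.4,10.4,8.5,31.7,0,0,-8.4]]]'
python3 - <<'E'
from h import *
print(T().round(4).tolist())
c=cap('wrist'); cv2.imwrite('pics/e.png',cv2.resize(c['frame'],(640,480)))
E
```

```text
time_s: 2.9
eef_pos: [0.6374, 0.1422, 0.0479]
eef_rot: [0.001, 0.624, 0.782, 0.001]
wrist_force: [0.8, -0.9, 1.0]
opening: 0.699
grasp_force: 0.0
[[-0.2223, 0.975, 0.002, 0.6374], [0.975, 0.2223, -0.0001, 0.1422], [-0.0005, 0.0019, -1.0, 0.0479], [0.0, 0.0, 0.0, 1.0]]
```

View pics/e.png

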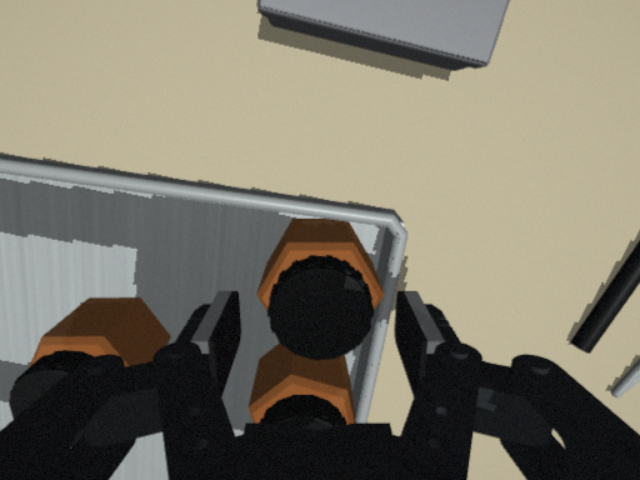

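The gripper straddles the lid at (320,305), with the pads clear at (215,330) and (420,330). I'll close on it.

```bash
python3 -m handwheel '[[[-0.2,0.1,0,0.1,0,0,0],[-0.4,0.1,0,0.1,0,0,0],[-0.4,0.1,0,0.1,0,0,0],[-0.4,0.1,0,0.1,0,0,0],[-0.4,0.1,0,0.1,0,0,0]]]'
python3 - <<'E'
from h import *
print(T().round(4).tolist())
E
```

```text
time_s: 3.58
eef_pos: [0.6377, 0.1444, 0.0472]
eef_rot: [0.001, 0.623, 0.782, 0.001]
wrist_force: [-0.7, -0.3, 6.8]
opening: 0.425
grasp_force: 59.8
[[-0.2239, 0.9746, 0.0034, 0.6377], [0.9746, 0.2239, -0.0001, 0.1444], [-0.0009, 0.0033, -1.0, 0.0472], [0.0, 0.0, 0.0, 1.0]]
```

```bash
python3 -m handwheel '[[[-0.4,0.1,0.1,0,0,0,4],[-0.4,0.3,0.1,0,0,0,8.4],[-0.4,0.4,0.2,0,0,0,8.4],[-0.4,0.45,0.25,0,0,0,8.4],[-0.4,0.45,0.25,0,0,0,8.4]]]'
python3 -m handwheel '[[[-0.4,0.1,0.05,0,0,0,0],[-0.4,0.1,0.05,0,0,0,0]]]'
python3 - <<'E'
from h import *
print(T().round(4).tolist())
E
```

```text
time_s: 4.2
eef_pos: [0.6388, 0.1489, 0.0472]
eef_rot: [0.001, 0.679, 0.735, 0.001]
wrist_force: [-1.0, -2.2, 7.6]
opening: 0.427
grasp_force: 60.0
time_s: 4.45
eef_pos: [0.6393, 0.1499, 0.0472]
eef_rot: [0.001, 0.679, 0.735, 0.001]
wrist_force: [-1.2, -2.2, 7.8]
opening: 0.427
grasp_force: 60.1
[[-0.0791, 0.9969, 0.0027, 0.6393], [0.9969, 0.0791, -0.0008, 0.1499], [-0.001, 0.0026, -1.0, 0.0472], [0.0, 0.0, 0.0, 1.0]]
```

```bash
for i in 1 2; do python3 -m handwheel '[[[-0.4,0.1,0,0,0,0,0],[-0.4,0.1,0,0,0,0,0]]]'; done; python3 -m handwheel '[[[-0.4,0,0.1,0,0,0,0],[-0.4,0,0.1,0,0,0,0]]]'
```

```text
time_s: 4.7
eef_pos: [0.6393, 0.1503, 0.0472]
eef_rot: [0.002, 0.679, 0.735, 0.0]
wrist_force: [-0.4, -3.7, 6.8]
opening: 0.427
grasp_force: 60.0
time_s: 4.95
eef_pos: [0.6394, 0.1506, 0.0473]
eef_rot: [0.002, 0.679, 0.735, -0.0]
wrist_force: [-0.7, -6.8, 9.8]
opening: 0.423
grasp_force: 60.0
time_s: 5.2
eef_pos: [0.6396, 0.1506, 0.0473]
eef_rot: [0.001, 0.679, 0.735, -0.001]
wrist_force: [-4.3, -7.2, 9.8]
opening: 0.422
grasp_force: 60.3
```

```bash
python3 -m handwheel '[[[0.2,-0.1,-0.1,0,0,0,0],[0.4,-0.1,-0.1,0,0,0,0],[0.4,-0.1,-0.1,0,0,0,0],[0.4,-0.1,-0.1,-3,0,0,0],[0.4,-2,-0.2,-4,0,0,5],[0.4,-7.2,-0.2,-3,0,0,10.2],[0.4,-7.2,-0.2,0.1,0,0,10.2],[0.4,-7.2,-0.2,0.1,0,0,10.2],[0.4,-7.2,-0.2,0.1,0,0,10.2]]]'
python3 - <<'E'
from h import *
print(T().round(4).tolist())
E
```

```text
time_s: 6.32
eef_pos: [0.6427, 0.081, 0.0447]
eef_rot: [-0.0, 0.741, 0.672, 0.0]
wrist_force: [0.7, 0.6, 0.7]
opening: 0.699
grasp_force: 0.0
[[0.0981, 0.9952, 0.0001, 0.6427], [0.9952, -0.0981, 0.0001, 0.081], [0.0001, 0.0001, -1.0, 0.0447], [0.0, 0.0, 0.0, 1.0]]
```

```bash
python3 -m handwheel '[[[-0.2,-0.1,0.1,-0.2,0,0,0],[-0.4,-0.1,0.1,-0.2,0,0,0],[-0.4,-0.1,0.1,-0.2,0,0,0],[-0.4,-0.1,0.1,-0.2,0,0,0],[-0.4,-0.1,0.1,-0.2,0,0,0]]]'
python3 - <<'E'
from h import *
print(T().round(4).tolist())
E
```

```text
time_s: 6.95
eef_pos: [0.6448, 0.0798, 0.0483]
eef_rot: [0.001, 0.741, 0.671, 0.001]
wrist_force: [-0.7, 0.7, 6.0]
opening: 0.422
grasp_force: 60.0
[[0.0984, 0.9951, 0.0031, 0.6448], [0.9951, -0.0984, 0.0002, 0.0798], [0.0005, 0.0031, -1.0, 0.0483], [0.0, 0.0, 0.0, 1.0]]
```

```bash
python3 -m handwheel '[[[-0.4,0.2,-0.04,0,0,0,-5],[-0.4,0.5,-0.1,0,0,0,-10.2],[-0.4,1.1,-0.2,0,0,0,-10.2],[-0.4,1.7,-0.3,0,0,0,-10.2],[-0.4,2.26,-0.4,0,0,0,-10.2],[-0.4,2.26,-0.4,0,0,0,-10.2]]]'
for i in 1 2 3; do python3 -m handwheel '[[[-0.4,0.1,0,0,0,0,0],[-0.4,0.1,0,0,0,0,0]]]'; done
```

```text
time_s: 7.7
eef_pos: [0.6434, 0.1026, 0.0483]
eef_rot: [0.002, 0.678, 0.735, 0.001]
wrist_force: [0.5, -0.3, 5.0]
opening: 0.419
grasp_force: 59.9
time_s: 7.95
eef_pos: [0.6433, 0.103, 0.0483]
eef_rot: [0.002, 0.678, 0.735, 0.001]
wrist_force: [0.4, -1.3, 5.9]
opening: 0.424
grasp_force: 59.9
time_s: 8.2
eef_pos: [0.6433, 0.1039, 0.0483]
eef_rot: [0.002, 0.678, 0.735, 0.001]
wrist_force: [0.2, -1.9, 4.8]
opening: 0.425
grasp_force: 59.8
time_s: 8.45
eef_pos: [0.6433, 0.1045, 0.0484]
eef_rot: [0.002, 0.678, 0.735, 0.001]
wrist_force: [-0.4, -4.0, 5.9]
opening: 0.424
grasp_force: 59.8
```

```bash
python3 -m handwheel '[[[-0.4,0.1,0,0,0,0,0],[-0.4,0.1,0,0,0,0,0]]]'; python3 -m handwheel '[[[-0.4,0,0.1,0,0,0,0],[-0.4,0,0.1,0,0,0,0]]]';python3 -m handwheel '[[[-0.4,0.1,0.1,0,0,0,0],[-0.4,0.1,0.1,0,0,0,0]]]'
```

```text
time_s: 8.7
eef_pos: [0.6432, 0.1046, 0.0484]
eef_rot: [0.002, 0.679, 0.735, 0.0]
wrist_force: [0.6, -6.2, 5.2]
opening: 0.42
grasp_force: 59.9
time_s: 8.95
eef_pos: [0.6435, 0.1046, 0.0483]
eef_rot: [0.002, 0.678, 0.735, -0.0]
wrist_force: [-3.0, -6.8, 8.4]
opening: 0.423
grasp_force: 60.1
time_s: 9.2
eef_pos: [0.6441, 0.1049, 0.0484]
eef_rot: [0.002, 0.678, 0.735, -0.001]
wrist_force: [-3.7, -10.2, 9.5]
opening: 0.423
grasp_force: 60.3
```

```bash
python3 -m handwheel '[[[0.2,-0.2,-0.1,0,0,0,0],[0.4,-0.2,-0.1,0,0,0,0],[0.4,-0.2,-0.1,0,0,0,0],[0.4,-0.2,-0.1,-3,0,0,0],[0.4,-4,-0.5,-4,0,0,-2],[0.4,-9.5,-0.8,-3,0,0,-3.8],[0.4,-9.5,-0.8,0,0,0,-3.8],[0.4,-9.5,-0.8,0,0,0,-3.8],[0.4,-9.5,-0.8,0,0,0,-3.8]]]'
python3 - <<'E'
from h import *
print(T().round(4).tolist())
E
```

```text
time_s: 10.32
eef_pos: [0.6431, 0.0127, 0.0467]
eef_rot: [0.0, 0.654, 0.757, 0.0]
wrist_force: [-0.5, 0.7, -0.0]
opening: 0.702
grasp_force: 0.0
[[-0.1456, 0.9893, 0.0003, 0.6431], [0.9893, 0.1456, 0.0001, 0.0127], [0.0001, 0.0003, -1.0, 0.0467], [0.0, 0.0, 0.0, 1.0]]
```

```bash
python3 -m handwheel '[[[-0.2,-0.05,0.15,0,0,0,0],[-0.4,-0.05,0.15,0,0,0,0],[-0.4,-0.05,0.15,0,0,0,0],[-0.4,-0.05,0.15,0,0,0,0],[-0.4,-0.05,0.15,0,0,0,0]]]'
python3 - <<'E'
from h import *
print(T().round(4).tolist())
E
```

```text
time_s: 10.95
eef_pos: [0.6458, 0.0122, 0.048]
eef_rot: [0.001, 0.654, 0.757, 0.001]
wrist_force: [0.2, 2.5, 6.3]
opening: 0.422
grasp_force: 59.6
[[-0.1452, 0.9894, 0.0032, 0.6458], [0.9894, 0.1452, -0.0, 0.0122], [-0.0005, 0.0032, -1.0, 0.048], [0.0, 0.0, 0.0, 1.0]]
```

```bash
python3 -m handwheel '[[[-0.4,0.4,0.06,0,0,0,3.8],[-0.4,1.2,0.2,0,0,0,3.8],[-0.4,2.0,0.3,0,0,0,3.8],[-0.4,2.8,0.4,0,0,0,3.8],[-0.4,3.6,0.55,0,0,0,3.8],[-0.4,4.46,0.7,0,0,0,3.8],[-0.4,4.46,0.7,0,0,0,3.8]]]'
for i in 1 2 3; do python3 -m handwheel '[[[-0.4,0.1,0,0,0,0,0],[-0.4,0.1,0,0,0,0,0]]]'; done
```

```text
time_s: 11.82
eef_pos: [0.6463, 0.0574, 0.048]
eef_rot: [0.001, 0.678, 0.735, 0.001]
wrist_force: [0.0, 0.9, 5.8]
opening: 0.425
grasp_force: 59.7
time_s: 12.08
eef_pos: [0.6463, 0.0577, 0.048]
eef_rot: [0.002, 0.678, 0.735, 0.001]
wrist_force: [1.0, -1.4, 5.6]
opening: 0.425
grasp_force: 59.7
time_s: 12.32
eef_pos: [0.6462, 0.0585, 0.048]
eef_rot: [0.002, 0.679, 0.735, 0.001]
wrist_force: [1.1, -1.9, 5.8]
opening: 0.419
grasp_force: 59.7
time_s: 12.58
eef_pos: [0.6462, 0.0594, 0.048]
eef_rot: [0.002, 0.678, 0.735, 0.001]
wrist_force: [0.6, -2.9, 5.0]
opening: 0.425
grasp_force: 59.7
```

```bash
for i in 1 2; do python3 -m handwheel '[[[-0.4,0.1,0,0,0,0,0],[-0.4,0.1,0,0,0,0,0]]]'; done;  for i in 1 2; do python3 -m handwheel '[[[-0.4,0.05,0.1,0,0,0,0],[-0.4,0.05,0.1,0,0,0,0]]]'; done
```

```text
time_s: 12.82
eef_pos: [0.6461, 0.0598, 0.0481]
eef_rot: [0.002, 0.679, 0.735, 0.0]
wrist_force: [0.9, -3.8, 6.1]
opening: 0.423
grasp_force: 59.7
time_s: 13.08
eef_pos: [0.6461, 0.06, 0.0481]
eef_rot: [0.002, 0.679, 0.735, 0.0]
wrist_force: [0.4, -7.1, 5.9]
opening: 0.423
grasp_force: 59.7
time_s: 13.32
eef_pos: [0.6466, 0.06, 0.048]
eef_rot: [0.002, 0.679, 0.734, -0.001]
wrist_force: [-2.3, -8.9, 6.7]
opening: 0.427
grasp_force: 59.8
time_s: 13.58
eef_pos: [0.6471, 0.0601, 0.048]
eef_rot: [0.002, 0.679, 0.734, -0.001]
wrist_force: [-3.7, -11.1, 7.2]
opening: 0.421
grasp_force: 60.0
```

```bash
python3 -m handwheel '[[[0.2,-0.15,-0.15,0,0,0,0],[0.4,-0.15,-0.15,0,0,0,0],[0.4,-0.15,-0.15,0,0,0,0],[0.4,-0.1,-0.2,-5,0,0,-8],[0.4,1,-5,-5,0,0,-18],[0.4,2.6,-10.3,-5,0,0,-28],[0.4,2.6,-10.3,-5,0,0,-38],[0.4,2.6,-10.3,-5,0,0,-48],[0.4,2.6,-10.3,-5,0,0,-58],[0.4,2.6,-10.3,-5,0,0,-68]]]'
python3 -m handwheel '[[[0.4,0,0,0,0,0,-10],[0.4,0,0,0,0,0,-20],[0.4,0,0,2,0,0,-29.1],[0.4,0,0,4.9,0,0,-29.1],[0.4,0,0,4.9,0,0,-29.1],[0.4,0,0,4.9,0,0,-29.1]]]'
python3 - <<'E'
from h import *
print(T().round(4).tolist())
E
```

```text
time_s: 14.82
eef_pos: [0.5415, 0.0812, 0.0962]
eef_rot: [-0.0, 0.149, 0.989, 0.0]
wrist_force: [0.7, 0.8, 0.4]
opening: 0.697
grasp_force: 0.0
time_s: 15.58
eef_pos: [0.5421, 0.081, 0.0479]
eef_rot: [0.0, -0.101, 0.995, -0.0]
wrist_force: [-0.0, -0.5, 0.8]
opening: 0.696
grasp_force: 0.0
[[-0.9795, -0.2016, 0.0007, 0.5421], [-0.2016, 0.9795, 0.0, 0.081], [-0.0007, -0.0001, -1.0, 0.0479], [0.0, 0.0, 0.0, 1.0]]
```

```bash
python3 -m handwheel '[[[-0.2,-0.1,-0.1,0.1,0,0,0],[-0.4,-0.1,-0.1,0.1,0,0,0],[-0.4,-0.1,-0.1,0.1,0,0,0],[-0.4,-0.1,-0.1,0.1,0,0,0],[-0.4,-0.1,-0.1,0.1,0,0,0]]]'
python3 - <<'E'
from h import *
print(T().round(4).tolist())
E
```

```text
time_s: 16.2
eef_pos: [0.5443, 0.08, 0.0479]
eef_rot: [0.002, -0.101, 0.995, -0.0]
wrist_force: [-0.9, 0.2, 6.3]
opening: 0.423
grasp_force: 59.7
[[-0.9795, -0.2014, 0.0031, 0.5443], [-0.2014, 0.9795, -0.0001, 0.08], [-0.003, -0.0008, -1.0, 0.0479], [0.0, 0.0, 0.0, 1.0]]
```

```bash
python3 -m handwheel '[[[-0.4,-0.8,0.8,0,0,0,4],[-0.4,-1.7,1.8,0,0,0,7.1],[-0.4,-2.6,2.7,0,0,0,7.1],[-0.4,-3.47,3.57,0,0,0,7.1],[-0.4,-4.4,3.46,0,0,0,7.1],[-0.4,-5.3,3.34,0,0,0,7.1],[-0.4,-6.1,3.24,0,0,0,7.1],[-0.4,-6.1,3.24,0,0,0,7.1]]]'
for i in 1 2 3; do python3 -m handwheel '[[[-0.4,-0.1,0,0,0,0,0],[-0.4,-0.1,0,0,0,0,0]]]'; done
```

```text
time_s: 17.2
eef_pos: [0.5982, 0.1241, 0.0479]
eef_rot: [0.002, -0.039, 0.999, -0.0]
wrist_force: [2.4, 0.8, 5.1]
opening: 0.423
grasp_force: 60.4
time_s: 17.45
eef_pos: [0.5982, 0.1241, 0.0479]
eef_rot: [0.001, -0.039, 0.999, -0.0]
wrist_force: [-1.5, 0.3, 7.7]
opening: 0.423
grasp_force: 60.5
time_s: 17.7
eef_pos: [0.5986, 0.1242, 0.0478]
eef_rot: [0.001, -0.039, 0.999, -0.0]
wrist_force: [-2.5, 0.1, 9.2]
opening: 0.424
grasp_force: 60.7
time_s: 17.95
eef_pos: [0.5995, 0.1243, 0.0479]
eef_rot: [0.001, -0.04, 0.999, -0.0]
wrist_force: [-3.6, 0.4, 10.1]
opening: 0.427
grasp_force: 60.7
```

```bash
for i in 1 2 3; do python3 -m handwheel '[[[-0.4,-0.1,0,0,0,0,0],[-0.4,-0.1,0,0,0,0,0]]]'; done
```

```text
time_s: 18.2
eef_pos: [0.6005, 0.1244, 0.0479]
eef_rot: [0.001, -0.04, 0.999, -0.0]
wrist_force: [-3.8, 0.3, 9.1]
opening: 0.426
grasp_force: 60.7
time_s: 18.45
eef_pos: [0.6013, 0.1244, 0.0479]
eef_rot: [0.0, -0.04, 0.999, -0.0]
wrist_force: [-4.1, -1.5, 9.6]
opening: 0.424
grasp_force: 60.8
time_s: 18.7
eef_pos: [0.6018, 0.1244, 0.0479]
eef_rot: [-0.0, -0.04, 0.999, -0.0]
wrist_force: [-6.1, -1.2, 11.3]
opening: 0.424
grasp_force: 61.0
```

```bash
python3 -m handwheel '[[[0.1,0,0,0,0,0,0],[0.3,0,0,0,0,0,0],[0.3,0,0,0,0,0,0],[0.3,0,0,-5,0,0,0],[0.3,0,-3,-10,0,0,10],[0.3,2.2,-9,-10,0,0,20],[0.3,2.2,-15,-10,0,0,30],[0.3,2.2,-21,-10,0,0,40],[0.3,2.2,-27,-10,0,0,50],[0.3,2.2,-33,-10,0,0,60]]]'
python3 -m handwheel '[[[0.2,6.1,-4.4,0,0,0,10],[0.2,6.1,-4.4,0,0,0,20],[0.2,6.1,-4.4,0,0,0,30],[0.2,6.1,-4.4,0,0,0,36.4],[0.2,6.1,-4.4,0,0,0,36.4]]]'
python3 - <<'E'
from fit import *
t=T();print(t.round(4).tolist())
z=np.load('pics/scene.npz'); W=z['W'];f=z['f'].astype(int)
m=(W[...,2]>.045)&(f[...,2]-f[...,1]>50)&(W[...,1]<-.2)&(abs(f[...,0]-f[...,1])<60)&(f[...,0]>80); print('pink',np.median(W[m],0),m.sum())
c=cap('wrist'); W=cloud(c); f=c['frame']; cv2.imwrite('pics/g.png',cv2.resize(f,(640,480)))
try: print(*[np.round(a,4) for a in jar(W,f,(.615,-.286),0)])
except Exception as e: print(e)
E
```

```text
time_s: 19.95
eef_pos: [0.606, -0.2081, 0.1462]
eef_rot: [0.0, 0.468, 0.884, 0.0]
wrist_force: [0.9, -0.8, -0.5]
opening: 0.649
grasp_force: 0.0
time_s: 20.58
eef_pos: [0.5352, -0.1808, 0.146]
eef_rot: [-0.0, 0.718, 0.696, -0.0]
wrist_force: [-0.2, -0.6, 1.1]
opening: 0.597
grasp_force: 0.0
[[0.0318, 0.9995, -0.0002, 0.5352], [0.9995, -0.0318, 0.0001, -0.1808], [0.0001, -0.0002, -1.0, 0.146], [0.0, 0.0, 0.0, 1.0]]
pink [ 0.70992219 -0.30374165  0.05495171] 187
[0. 0.] 0.0 [ 0.0099 -0.0058] -22.7506 3900.8391 41
```

View pics/g.png

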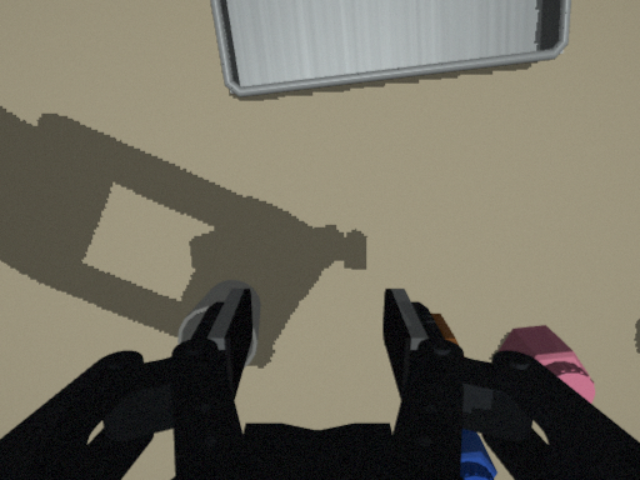

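The amber jar is partly hidden at (440,330) behind the right finger, pink is at (545,360) and blue at (478,460). My second call used the wrong axes, so I'm correcting the position and then descending onto the amber jar.

```bash
python3 -m handwheel '[[[0.4,-5.1,4.2,0,0,0,0],[0.4,-10.3,8.35,0,0,0,0],[0.4,-10.3,8.35,0,0,0,0],[0.4,-10.3,8.35,3,0,0,0],[0.4,-10.3,8.35,7,0,0,0],[0.4,-10.3,8.35,10,0,0,0],[0.4,-10.3,8.35,10.1,0,0,0],[0.4,-10.3,8.35,10.1,0,0,0]]]'
python3 - <<'E'
from h import *
print(T().round(4).tolist())
c=cap('wrist'); cv2.imwrite('pics/i.png',cv2.resize(c['frame'],(512,384)))
E
```

```text
time_s: 21.62
eef_pos: [0.6159, -0.2865, 0.0465]
eef_rot: [0.001, 0.718, 0.696, 0.0]
wrist_force: [1.1, 0.4, 0.4]
opening: 0.7
grasp_force: 0.0
[[0.0317, 0.9995, 0.0011, 0.6159], [0.9995, -0.0317, -0.0007, -0.2865], [-0.0006, 0.0011, -1.0, 0.0465], [0.0, 0.0, 0.0, 1.0]]
```

View pics/i.png

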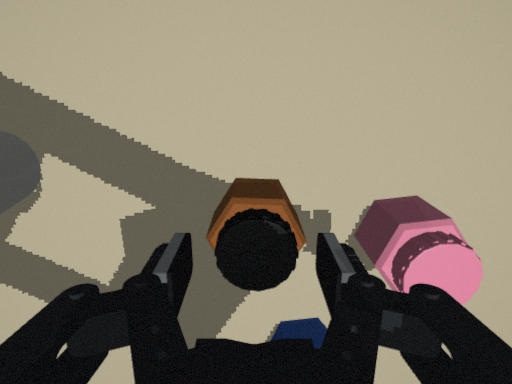

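The lid is centred at (257,248) between the pads, with pink well clear at (430,255). I'll grip and lift.

```bash
python3 -m handwheel '[[[-0.2,0.05,0,0.2,0,0,0],[-0.4,0.05,0,0.2,0,0,0],[-0.4,0.05,0,0.2,0,0,0],[-0.4,0.05,0,0.2,0,0,0],[-0.4,0.05,0,0.2,0,0,0],[-0.4,0.05,0,-1,0,0,0],[-0.4,0.05,0,-4,0,0,0],[-0.4,0.05,0,-6,0,0,0],[-0.4,0.05,0,-6,0,0,0]]]'
python3 - <<'E'
from h import *
print(T().round(4).tolist(),status.get_obs()['torque'])
E
```

```text
time_s: 22.8
eef_pos: [0.6167, -0.2869, 0.1079]
eef_rot: [0.002, 0.719, 0.695, 0.0]
wrist_force: [0.1, 0.0, -1.3]
opening: 0.422
grasp_force: 60.1
[[0.0327, 0.9995, 0.0037, 0.6167], [0.9995, -0.0327, -0.0026, -0.2869], [-0.0025, 0.0038, -1.0, 0.1079], [0.0, 0.0, 0.0, 1.0]] [-0.04684799 -0.0013841   0.04126231]
```

```bash
python3 -m handwheel '[[[-0.4,4,-0.8,0,0,0,-2],[-0.4,9,-1.7,0,0,0,-4],[-0.4,14,-2.6,0,0,0,-6.4],[-0.4,19,-3.5,0,0,0,-6.4],[-0.4,24,-4.5,0,0,0,-6.4],[-0.4,29,-5.4,0,0,0,-6.4],[-0.4,33,-6.2,0,0,0,-6.4],[-0.4,35.16,-6.57,0,0,0,-6.4],[-0.4,35.16,-6.57,0,0,0,-6.4],[-0.4,35.16,-6.57,3,0,0,-6.4]]]'
python3 -m handwheel '[[[-0.4,0,0,0.5,0,0,0],[-0.4,0,0,1.5,0,0,0],[-0.4,0,0,1.9,0,0,0],[-0.4,0,0,2.1,0,0,0],[-0.4,0,0,2.1,0,0,0]]]'
python3 - <<'E'
from h import *
print(T().round(4).tolist())
E
```

```text
time_s: 24.05
eef_pos: [0.5634, 0.0669, 0.0767]
eef_rot: [0.002, 0.678, 0.735, 0.001]
wrist_force: [-0.2, 0.6, -1.3]
opening: 0.424
grasp_force: 60.2
time_s: 24.68
eef_pos: [0.5615, 0.0675, 0.0545]
eef_rot: [0.0, 0.679, 0.734, 0.0]
wrist_force: [1.1, -0.1, -1.2]
opening: 0.422
grasp_force: 60.2
[[-0.0788, 0.9969, 0.0004, 0.5615], [0.9969, 0.0788, -0.0, 0.0675], [-0.0001, 0.0004, -1.0, 0.0545], [0.0, 0.0, 0.0, 1.0]]
```

Lowering in 1 mm steps until contact.

```bash
python3 -m handwheel '[[[-0.4,0,0,0.2,0,0,0],[-0.4,0,0,0.3,0,0,0],[-0.4,0,0,0.3,0,0,0]]]'; for i in 1 2 3 4; do python3 -m handwheel '[[[-0.4,0,0,0.1,0,0,0],[-0.4,0,0,0.1,0,0,0]]]' | grep -E 'pos|force'; done
```

```text
time_s: 25.05
eef_pos: [0.5612, 0.0676, 0.0512]
eef_rot: [-0.0, 0.679, 0.734, -0.0]
wrist_force: [-0.7, -0.1, -0.3]
opening: 0.421
grasp_force: 60.2
eef_pos: [0.5611, 0.0676, 0.0501]
wrist_force: [-0.1, -0.0, -0.0]
grasp_force: 60.2
eef_pos: [0.5611, 0.0675, 0.0491]
wrist_force: [0.7, 0.1, -0.7]
grasp_force: 60.2
eef_pos: [0.5613, 0.0675, 0.0483]
wrist_force: [-0.4, -0.0, -0.3]
grasp_force: 60.4
eef_pos: [0.5616, 0.0676, 0.0482]
wrist_force: [-2.4, 1.0, 5.9]
grasp_force: 61.1
```

```bash
python3 -m handwheel '[[[-0.4,0.35,0,0,0,0,0],[-0.4,0.7,0.2,0,0,0,0],[-0.4,0.7,0.9,0,0,0,0],[-0.4,0.7,1.6,0,0,0,0],[-0.4,0.7,2.3,0,0,0,0],[-0.4,0.7,2.8,0,0,0,0],[-0.4,0.7,3.2,0,0,0,0],[-0.4,0.7,3.2,0,0,0,0]]]'
python3 - <<'E'
from h import *
t=T(); print(t.round(4).tolist())
c=cap('scene'); f=c['frame']; cv2.imwrite('pics/j.png',cv2.resize(f[150:250,210:360],(750,500),interpolation=2))
E
```

```text
time_s: 27.05
eef_pos: [0.5935, 0.077, 0.0482]
eef_rot: [0.001, 0.679, 0.734, 0.0]
wrist_force: [-0.9, 0.4, 4.4]
opening: 0.422
grasp_force: 60.8
[[-0.0789, 0.9969, 0.0015, 0.5935], [0.9969, 0.0789, -0.0002, 0.077], [-0.0003, 0.0015, -1.0, 0.0482], [0.0, 0.0, 0.0, 1.0]]
```

View pics/j.png

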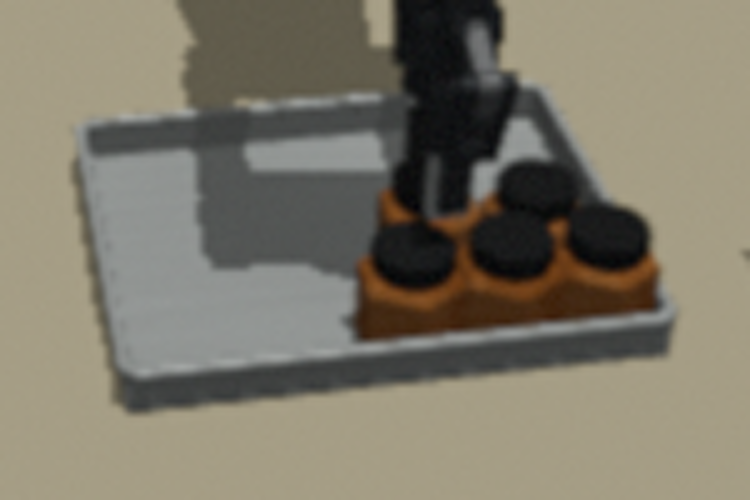

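The far row is closed up with its lids at (610,237), (510,245) and (413,255). The front jar at (540,187) is nested, and jar_5 is about 12 mm short under the gripper at (420,195). I'll back off, release, and push it home with both fingertips on its two near flats.

```bash
python3 -m handwheel '[[[-0.4,0,-0.3,0,0,0,0],[-0.4,0,-0.35,0,0,0,0],[-0.03,0,-0.35,0,0,0,0],[-0.03,0,-0.35,0,0,0,0],[-0.03,0,-0.35,0,0,0,0],[-0.03,0,-0.35,-2,0,0,0],[-0.03,0,-0.5,-6,0,0,-5],[-0.5,0.07,-4.7,-6,0,0,-15],[-0.5,0.07,-4.7,-6,0,0,-25],[-0.5,0.07,-4.7,-6,0,0,-35]]]'
python3 -m handwheel '[[[-0.5,0,0,0,0,0,-10],[-0.5,0,0,0,0,0,-20],[-0.5,0,0,0,0,0,-30],[-0.5,0,0,0,0,0,-40],[-0.5,0,0,0,0,0,-50],[-0.5,0,0,0,0,0,-55],[-0.5,0,0,0,0,0,-55]]]'
python3 - <<'E'
from h import *
t=T(); print(t.round(4).tolist())
d=t[:2,3]-[.5744,.0425]; print('tray',[.9969*d[0]+.0789*d[1],.9969*d[1]-.0789*d[0]])
E
```

```text
time_s: 28.35
eef_pos: [0.5458, 0.0741, 0.109]
eef_rot: [0.001, 0.424, 0.906, 0.0]
wrist_force: [-0.2, -0.4, 0.4]
opening: 0.25
grasp_force: 0.0
time_s: 29.22
eef_pos: [0.5461, 0.074, 0.1085]
eef_rot: [0.001, -0.039, 0.999, -0.0]
wrist_force: [-0.4, 0.2, -0.5]
opening: 0.249
grasp_force: 0.0
[[-0.997, -0.078, 0.0014, 0.5461], [-0.078, 0.997, -0.0001, 0.074], [-0.0014, -0.0002, -1.0, 0.1085], [0.0, 0.0, 0.0, 1.0]]
tray [np.float64(-0.025700198227722057), np.float64(0.03363964435951994)]
```

```bash
python3 -m handwheel '[[[-0.5,0,0,4,0,0,0],[-0.5,0,0,7.5,0,0,0],[-0.5,0,0,9,0,0,0],[-0.5,0,0,9,0,0,0],[-0.5,-0.6,0,9,0,0,0],[-0.5,-1.1,0,9,0,0,0],[-0.5,-1.5,0,9,0,0,0],[-0.5,-1.9,0,9,0,0,0],[-0.5,-2.1,0,9,0,0,0]]]'
for i in 1 2 3 4; do python3 -m handwheel '[[[-0.5,-0.1,0,0,0,0,0],[-0.5,-0.1,0,0,0,0,0]]]' | grep -E 'pos|wrist'; done
```

```text
time_s: 30.35
eef_pos: [0.5669, 0.0757, 0.0173]
eef_rot: [0.0, -0.039, 0.999, -0.0]
wrist_force: [-0.1, -0.8, 0.7]
opening: 0.252
grasp_force: 0.2
eef_pos: [0.5676, 0.0758, 0.0171]
wrist_force: [-0.6, 0.1, -0.2]
eef_pos: [0.5686, 0.0758, 0.0172]
wrist_force: [-0.3, 0.1, -0.6]
eef_pos: [0.5697, 0.0759, 0.0172]
wrist_force: [-0.5, 0.8, 0.2]
eef_pos: [0.5707, 0.076, 0.0172]
wrist_force: [-0.4, 0.3, -0.7]
```

```bash
for i in 1 2 3 4 5 6; do python3 -m handwheel '[[[-0.5,-0.1,0,0,0,0,0],[-0.5,-0.1,0,0,0,0,0]]]' | grep -E 'pos|wrist'; done
python3 - <<'E'
from h import *
c=cap('scene'); f=c['frame']; cv2.imwrite('pics/k.png',cv2.resize(f[150:250,210:360],(750,500),interpolation=2))
E
```

```text
eef_pos: [0.5717, 0.0761, 0.0172]
wrist_force: [0.4, 0.2, 0.7]
eef_pos: [0.5727, 0.0762, 0.0172]
wrist_force: [0.7, -0.7, -0.5]
eef_pos: [0.5737, 0.0762, 0.0172]
wrist_force: [0.3, 0.8, -0.9]
eef_pos: [0.5742, 0.0763, 0.0171]
wrist_force: [-1.7, -1.2, 1.0]
eef_pos: [0.5745, 0.0762, 0.0169]
wrist_force: [-4.4, -1.5, 2.8]
eef_pos: [0.5747, 0.0761, 0.0167]
wrist_force: [-7.9, -4.0, 4.2]
```

View pics/k.png

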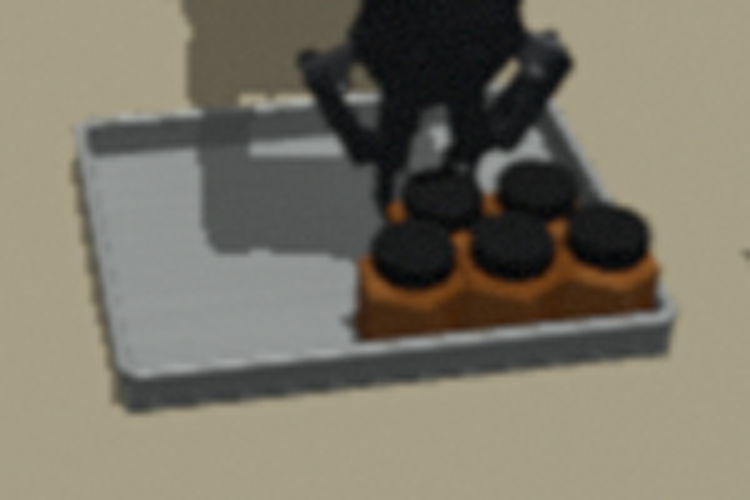

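The pack looks closed, with jar_5's lid at (443,197). Next I'll press the other front jar the same way, then press the third row jar to the left.

```bash
python3 -m handwheel '[[[-0.5,0.5,0,0,0,0,0],[-0.5,2,0,0,0,0,0],[-0.5,2,2.3,0,0,0,0],[-0.5,2,4.6,0,0,0,0],[-0.5,2,4.6,0,0,0,0],[-0.5,1.2,4.6,0,0,0,0],[-0.5,0.7,4.6,0,0,0,0],[-0.5,0.4,4.6,0,0,0,0]]]'
for i in 1 2 3 4 5; do python3 -m handwheel '[[[-0.5,-0.1,0,0,0,0,0],[-0.5,-0.1,0,0,0,0,0]]]' | grep -E 'pos|wrist'; done
```

```text
time_s: 33.9
eef_pos: [0.5698, 0.1214, 0.0173]
eef_rot: [0.0, -0.039, 0.999, -0.0]
wrist_force: [-0.5, -0.4, -0.5]
opening: 0.254
grasp_force: 0.0
eef_pos: [0.5699, 0.1219, 0.0171]
wrist_force: [0.2, 0.3, -0.2]
eef_pos: [0.5706, 0.1221, 0.0171]
wrist_force: [-1.2, -0.9, 0.2]
eef_pos: [0.5708, 0.1221, 0.0169]
wrist_force: [-4.8, -1.5, 2.3]
eef_pos: [0.571, 0.122, 0.0168]
wrist_force: [-8.2, -2.8, 4.3]
eef_pos: [0.5711, 0.122, 0.0166]
wrist_force: [-10.6, -2.7, 6.9]
```

```bash
python3 -m handwheel '[[[-0.5,1,0,0,0,0,0],[-0.5,2,0,-4,0,0,0],[-0.8,2,0,-8.5,0,0,0],[-1,-1,-6,-8.5,0,0,0],[-1,-6.7,-12.5,-8.5,0,0,0],[-1,-6.7,-12.5,-8.5,0,0,0],[-1,-6.7,-12.5,-4,0,0,0],[-1,-6.7,-12.5,0,0,0,0],[-1,-6.7,-12.5,0,0,0,0],[-1,-6.7,-12.3,0,0,0,0]]]'
python3 -m handwheel '[[[-1,0,0.4,0,0,0,0],[-1,0,0.8,0,0,0,0],[-1,0,1.0,0,0,0,0],[-1,0,1.0,0,0,0,0]]]'
python3 - <<'E'
from h import *
t=T(); 
d=t[:2,3]-[.5744,.0425]; print('tray',[.9969*d[0]+.0789*d[1],.9969*d[1]-.0789*d[0]])
E
```

```text
time_s: 36.4
eef_pos: [0.6516, 0.005, 0.0188]
eef_rot: [0.001, -0.039, 0.999, -0.0]
wrist_force: [-0.1, -0.1, 1.3]
opening: -0.001
grasp_force: 0.0
time_s: 36.9
eef_pos: [0.6497, 0.0153, 0.0175]
eef_rot: [0.0, -0.04, 0.999, -0.0]
wrist_force: [0.5, -0.3, 0.1]
opening: -0.001
grasp_force: 0.0
tray [np.float64(0.0729706298809458), np.float64(-0.03302822359002566)]
```

```bash
python3 -m handwheel '[[[-1,0,0.3,0,0,0,0],[-1,0,0.4,0,0,0,0],[-1,0,0.4,0,0,0,0]]]' | grep -E 'pos|wrist'; for i in 1 2 3 4 5 6; do python3 -m handwheel '[[[-1,0,0.1,0,0,0,0],[-1,0,0.1,0,0,0,0]]]' | grep -E 'pos|wrist'; done
```

```text
eef_pos: [0.6495, 0.0188, 0.0174]
wrist_force: [0.7, -1.1, 0.7]
eef_pos: [0.6496, 0.0195, 0.0175]
wrist_force: [-1.0, -3.8, 1.7]
eef_pos: [0.6496, 0.0202, 0.0177]
wrist_force: [0.1, -5.8, 2.7]
eef_pos: [0.6498, 0.0206, 0.0179]
wrist_force: [-0.1, -8.4, 4.5]
eef_pos: [0.6498, 0.0207, 0.018]
wrist_force: [0.1, -11.7, 3.8]
eef_pos: [0.6499, 0.0208, 0.0181]
wrist_force: [-0.4, -13.8, 3.9]
eef_pos: [0.6499, 0.0209, 0.0181]
wrist_force: [0.1, -17.1, 3.2]
```

```bash
python3 -m handwheel '[[[-1,0,-0.8,0,0,0,0],[-1,0,-1.5,0,0,0,0],[-1,0,-1.5,-5,0,0,0],[-1,-1,-1,-10,0,0,0],[0.9,-2,3,-16,0,0,0],[0.9,-2,7.5,-20,0,0,0],[0.9,-2,7.5,-20,0,0,0],[0.9,-2,7.5,-20,0,0,0]]]'
python3 - <<'E'
from fit import *
c=cap('wrist'); W=cloud(c); f=c['frame']; cv2.imwrite('pics/m.png',cv2.resize(f,(800,600)))
t=tray(W,f); print(t)
ox,oy=.5744,.0425; a=np.radians(4.53); C,S=np.cos(a),np.sin(a)
for x,y in [(73.4,102),(73.4,56),(73.4,10),(33.6,79),(33.6,33)]:
    g=(ox+(C*x-S*y)/1000,oy+(S*x+C*y)/1000)
    r=jar(W,f,g)
    q=lambda p:np.round([(C*(p[0]-ox)+S*(p[1]-oy))*1000,(C*(p[1]-oy)-S*(p[0]-ox))*1000],1)
    print((x,y),q(r[0]),q(r[2]),round(r[3]-4.53,1),round(r[4],2))
E
```

```text
time_s: 39.78
eef_pos: [0.6624, 0.102, 0.2167]
eef_rot: [-0.0, -0.04, 0.999, 0.0]
wrist_force: [0.2, -0.6, -0.7]
opening: 0.844
grasp_force: 0.0
((0.5959475636482239, 0.044619522988796234), (0.16841889917850494, 0.2623039782047272), 4.590673923492432)
(73.4, 102) [70.7 96.8] [ 72.6 101.8] -0.3 47.99
(73.4, 56) [72.9 56.1] [71.2 55.8] 0.1 112.6
(73.4, 10) [70.4 15.3] [72.3 12.5] 1.0 47.67
(33.6, 79) [38.9 75.2] [36.1 79.4] -0.3 92.12
(33.6, 33) [41.6 36.8] [35.8 34.5] -2.8 95.01
```

View pics/m.png

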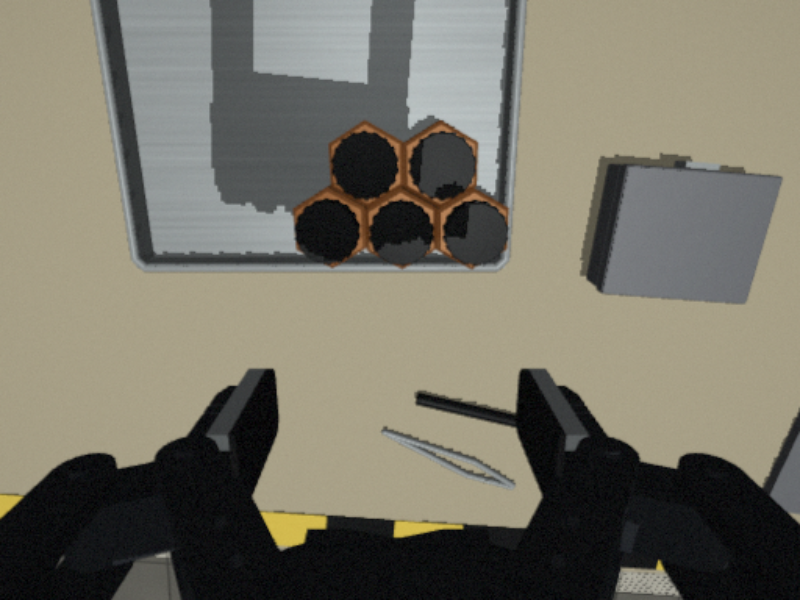

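The pack is tight, with far lids at (475,232), (402,230) and (328,230) and front lids at (366,163) and (441,163). No gaps show, the flats meet and the row is on the walls. My fit took in neighbouring jars, so I'll recheck the lid centres with a tighter mask.

```bash
python3 - <<'E'
from fit import *
c=cap('wrist'); W=cloud(c); f=c['frame'].astype(int)
ox,oy=.5744,.0425; a=np.radians(4.53); C,S=np.cos(a),np.sin(a)
X=(C*(W[...,0]-ox)+S*(W[...,1]-oy))*1000; Y=(C*(W[...,1]-oy)-S*(W[...,0]-ox))*1000; Z=W[...,2]*1000
N=[(73.4,102),(73.4,56),(73.4,10),(33.6,79),(33.6,33)]
m=((abs(Z-58)<5)&(f[...,2]-f[...,0]<25)).astype(np.uint8); k,l,s,ce=cv2.connectedComponentsWithStats(m)
for i in range(1,k):
    if s[i,4]>200:
        p=np.c_[X[l==i],Y[l==i]].astype(np.float32); o,r=cv2.minEnclosingCircle(p); print(s[i,4],np.round(o,1),round(r,1),p.mean(0).round(1))
# amber top silhouette extents along each jar: hull of all amber points at shoulder height
b=(abs(Z-42)<4)&(f[...,2]-f[...,0]>25)&(X<110)&(X>0)
lab=np.argmin([np.hypot(X-u,Y-v) for u,v in N],0)
for i,(u,v) in enumerate(N):
    q=b&(lab==i); x=X[q];y=Y[q]; print(N[i],q.sum(),'x',x.min().round(1),x.max().round(1),'y',y.min().round(1),y.max().round(1),'mean',x.mean().round(1),y.mean().round(1))
E
```

```text
1382 [33.2 34.5] 19.7 [32.9 34.8]
1389 [33.  80.8] 19.8 [32.7 80.4]
1293 [73.2 10. ] 20.1 [72.5 10.6]
1271 [74. 56.] 20.1 [73.2 56.3]
1296 [ 74.  102.2] 20.2 [ 73.1 101.9]
(73.4, 102) 440 x 46.6 99.0 y 79.0 125.4 mean 65.6 95.0
(73.4, 56) 456 x 48.3 98.9 y 33.0 78.9 mean 64.8 55.2
(73.4, 10) 415 x 47.4 98.8 y -12.7 33.0 mean 65.1 16.3
(33.6, 79) 566 x 7.3 59.0 y 56.0 103.3 mean 30.3 74.1
(33.6, 33) 481 x 7.3 59.3 y 11.5 56.0 mean 29.9 34.5
```

The row is exact at y = 102, 56 and 10 mm. The front pair sits about 1.4 mm too far left and 0.8 mm proud, so I'll re-nest it with light fingertip pushes.

```bash
python3 -m handwheel '[[[0.3,6,-1,0,0,0,0],[-0.5,11.8,-1.95,2,0,0,0],[-0.5,11.8,-1.95,8,0,0,0],[-0.5,11.8,-1.95,14,0,0,0],[-0.5,11.8,-1.95,18,0,0,0],[-0.5,11.8,-1.95,20.1,0,0,0],[-0.5,11.8,-1.95,20.1,0,0,0],[-0.5,10.8,-1.95,20.1,0,0,0],[-0.5,10,-1.95,20.1,0,0,0],[-0.5,9.7,-1.95,20.1,0,0,0]]]'
python3 - <<'E'
from h import *
t=T(); 
d=t[:2,3]-[.5744,.0425]; print('tray',[.9969*d[0]+.0789*d[1],.9969*d[1]-.0789*d[0]])
E
for i in 1 2 3 4 ; do python3 -m handwheel '[[[-0.5,-0.1,0,0,0,0,0],[-0.5,-0.1,0,0,0,0,0]]]' | grep -E 'pos|wrist'; done
```

```text
time_s: 41.12
eef_pos: [0.5695, 0.0742, 0.0174]
eef_rot: [0.001, -0.039, 0.999, -0.0]
wrist_force: [1.2, -0.5, 0.1]
opening: 0.247
grasp_force: 0.0
tray [np.float64(-0.0023739311579436344), np.float64(0.031962326488028034)]
eef_pos: [0.5687, 0.0745, 0.0164]
wrist_force: [-0.3, 0.6, 0.1]
eef_pos: [0.5697, 0.0745, 0.0163]
wrist_force: [-0.1, -0.3, -0.3]
eef_pos: [0.5708, 0.0745, 0.0162]
wrist_force: [0.1, -0.1, -0.5]
eef_pos: [0.5718, 0.0746, 0.0162]
wrist_force: [-0.1, 0.3, -0.3]
```

```bash
for i in 1 2 3 4; do python3 -m handwheel '[[[-0.5,-0.1,0,0,0,0,0],[-0.5,-0.1,0,0,0,0,0]]]' | grep -E 'pos|wrist'; done
```

```text
eef_pos: [0.5728, 0.0747, 0.0162]
wrist_force: [-0.0, 0.0, 0.0]
eef_pos: [0.5737, 0.0748, 0.0162]
wrist_force: [-0.4, 0.1, -0.6]
eef_pos: [0.5745, 0.0748, 0.0161]
wrist_force: [-0.1, -0.0, -0.5]
eef_pos: [0.575, 0.0749, 0.0159]
wrist_force: [-2.9, 0.1, 1.3]
```

```bash
python3 -m handwheel '[[[-0.5,0.5,0,0,0,0,0],[-0.5,2,0,0,0,0,0],[-0.5,2,2.3,0,0,0,0],[-0.5,2,4.55,0,0,0,0],[-0.5,2,4.55,0,0,0,0],[-0.5,1.2,4.55,0,0,0,0],[-0.5,0.6,4.55,0,0,0,0],[-0.5,0.3,4.55,0,0,0,0]]]' | grep -E 'pos|wrist'
for i in 1 2 3 4; do python3 -m handwheel '[[[-0.5,-0.1,0,0,0,0,0],[-0.5,-0.1,0,0,0,0,0]]]' | grep -E 'pos|wrist'; done
```

```text
eef_pos: [0.5699, 0.1194, 0.0163]
wrist_force: [-0.2, -0.5, -0.2]
eef_pos: [0.5701, 0.12, 0.0161]
wrist_force: [0.7, -0.3, -0.5]
eef_pos: [0.5709, 0.1202, 0.0161]
wrist_force: [-0.9, 0.2, -0.3]
eef_pos: [0.5714, 0.1203, 0.0159]
wrist_force: [-4.6, -0.8, 1.9]
eef_pos: [0.5718, 0.1204, 0.0158]
wrist_force: [-6.1, -0.9, 2.5]
```

```bash
python3 -m handwheel '[[[-0.5,1,0,0,0,0,0],[-0.5,2,0,-4,0,0,0],[-0.8,2,0,-8.5,0,0,0],[-1,-1,-6,-8.5,0,0,0],[-1,-6.8,-11.9,-8.5,0,0,0],[-1,-6.8,-11.9,-8.5,0,0,0],[-1,-6.8,-11.9,-4,0,0,0],[-1,-6.8,-11.9,-0.2,0,0,0],[-1,-6.8,-11.9,-0.2,0,0,0],[-1,-6.8,-11.3,-0.2,0,0,0]]]' | grep -E 'pos|wrist'
for i in 1 2 3 4 ; do python3 -m handwheel '[[[-1,0,0.1,0,0,0,0],[-1,0,0.1,0,0,0,0]]]' | grep -E 'pos|wrist'; done
```

```text
eef_pos: [0.6511, 0.0128, 0.0199]
wrist_force: [0.7, 0.1, 0.9]
eef_pos: [0.6509, 0.0143, 0.0201]
wrist_force: [-1.2, -0.1, 0.2]
eef_pos: [0.6498, 0.0151, 0.0185]
wrist_force: [0.2, 0.9, -0.3]
eef_pos: [0.6495, 0.0161, 0.0181]
wrist_force: [-0.1, 0.8, -0.5]
eef_pos: [0.6494, 0.0171, 0.0181]
wrist_force: [-0.0, 0.3, 0.4]
```

```bash
for i in 1 2 3 4 ; do python3 -m handwheel '[[[-1,0,0.1,0,0,0,0],[-1,0,0.1,0,0,0,0]]]' | grep -E 'pos|wrist'; done
```

```text
eef_pos: [0.6494, 0.0181, 0.0182]
wrist_force: [0.3, 0.2, -0.1]
eef_pos: [0.6493, 0.0191, 0.0182]
wrist_force: [-0.4, 0.1, 0.2]
eef_pos: [0.6493, 0.02, 0.0183]
wrist_force: [0.1, -1.1, -0.1]
eef_pos: [0.6493, 0.0205, 0.0184]
wrist_force: [-0.7, -3.4, 0.6]
```

```bash
python3 -m handwheel '[[[-1,0,-0.8,0,0,0,0],[-1,0,-1.5,0,0,0,0],[-1,0,-1.5,-5,0,0,0],[-1,-1,-1,-10,0,0,0],[0.9,-2,3,-16,0,0,0],[0.9,-2,7.5,-20,0,0,0],[0.9,-2,7.5,-20,0,0,0],[0.9,-2,7.5,-20,0,0,0]]]' | grep pos
python3 - <<'E'
from fit import *
camera('side')
c=cap('wrist'); W=cloud(c); f=c['frame'].astype(int)
ox,oy=.5744,.0425; a=np.radians(4.53); C,S=np.cos(a),np.sin(a)
X=(C*(W[...,0]-ox)+S*(W[...,1]-oy))*1000; Y=(C*(W[...,1]-oy)-S*(W[...,0]-ox))*1000; Z=W[...,2]*1000
m=((abs(Z-58)<5)&(f[...,2]-f[...,0]<25)).astype(np.uint8); k,l,s,ce=cv2.connectedComponentsWithStats(m)
for i in range(1,k):
    if s[i,4]>200:
        p=np.c_[X[l==i],Y[l==i]].astype(np.float32); o,r=cv2.minEnclosingCircle(p); print(np.round(o,1),round(r,1),p.mean(0).round(1))
E
```

```text
eef_pos: [0.663, 0.0975, 0.218]
[33.4 33.5] 19.6 [33.2 33.5]
[34.  79.5] 19.9 [33.5 79.2]
[73.7 10.1] 20.2 [72.8 10.5]
[73.9 56.2] 20.1 [73.2 56.4]
[ 73.8 102.3] 20.3 [ 73.1 102. ]
```

```bash
python3 -c "
from bench import ctrl,status
print(status.get_obs()['time_s'],ctrl.hand_in())"
```

```text
the job is handed in; nothing more can be done
49.475 None
```

All five jars are packed in the tray's far left corner, with lid centres within about 0.5 mm of their places; the robot is clear and I handed in at 49.5 s (I did not re-measure the bottle, cup or slide box).

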